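# Pack the machine feet in the lower tier of the service case

## Robot

A 6-joint arm with a two-finger parallel gripper is mounted at the origin on a cart in front of the work surface, level with it; the furniture and walls round the work are solid. World frame = base frame: x ahead of the robot, y to its left, z up, the work surface at z = 0. Lengths are in mm, angles in rad, forces in N, time in s.
With the tool pointing down it reaches from about 225 to 875 mm from the base axis. Payload 3.4 kg.
Tool frame: the origin (TCP) lies at the very end of the fingers, on their centre line; the grasp point (between the pads) lies 19 mm behind it; z points along the fingers, y is the line along which they close (so a half turn about z gives the same grasp; the last joint's range is limited). The gripper opens to 85 mm and grips with 20 to 120 N. Pads are 22 mm wide; open, the fingers measure 114 mm over their backs; the gripper's body (76 mm by 85 mm) begins 54 mm behind the grasp point. The pads swing forward as they close: fully open they stand 13 mm farther back than shut.
Start: joints at [1.178, 0.276, 1.505, -0, 1.361, -0.121], TCP at [154.384, 553.921, 231.328] pointing down, gripper open.
Joint ranges: [-2.89, 2.89], [-0.75, 2.08], [0.22, 2.7], [-1.18, 4.32], [0.11, 2.71], [-2.7, 2.7]. Speed limits (rad/s): [2.57, 2.57, 3.14, 3.14, 3.14, 3.14].

## Interface

Orientations are given as a unit quaternion [x, y, z, w].
In Python, from plant import sensors, imaging, finish_job gives the robot as it stands. The module is installed in compiled form; this text tells all that it offers.
- The arm moves only by the tool play_rows, never from a script. Its argument "targets" is a list of rows, each a list of 7 numbers: the shift along the tool's x, y, z in m, then the turn, a rotation vector about the tool's x, y, z in rad, then the opening, from -1 (shut) to 1 (fully open). A call has 1 to 12 rows; each row is the pose to reach, as a shift and turn from the pose commanded when the call began, along the tool's axes at that moment; what a row does not reach only later rows make up. A row lasts 1/12 s, in which the tool goes at most 41.7 mm and 7.16 degrees, less where a joint would pass 70% of its speed; a pose out of reach is approached as far as the arm can. A call with a gripper value outside its range is refused whole. The fingers move at their own pace and stop on an object; "squeeze" is the grip in N (left out, the last holds). Time passes only in rows, so rows that repeat a pose let the fingers close. It gives the time, the measured TCP pose, the force, the opening and the grip force at its end, in the units of the state.
- sensors.sense(): the state, without advancing time (a new reading comes with each control period).
- imaging.grab_frame(name): name is "side" or "top" or "wrist"; returns a dict with "img" (384x512x3 uint8, blue, green, red), "z_map" (384x512 float32, mm along the optical axis (not along the pixel's ray), 0 where there is no reading), "K" (3x3 intrinsics, pixels), "k1" (the pictures are not rectified: a ray, as slopes to the right and down, at radius r is drawn at 1 + k1 r^2 times it, then the intrinsics apply), "rvec" (rotation vector, rad) and "tvec" (3), from world to camera coordinates, as OpenCV has them. Camera axes: x right, y down, z forward; pixel columns grow to the right and rows downward; lengths in mm; the calibration is good to about 2 mm. A picture is of the moment at which its call begins.
- finish_job(): hands the job in; it is judged then, once.
The state is a dict: "t": time; "joint_pos": joint angles; "qvel": joint speeds; "effort": joint torques, N m; "position": TCP position; "tool_rot": TCP orientation; "ft_force": force on the tool from outside, world axes, zero at the start; "torque": the same for the moment, N m; "grip_width": finger opening in mm; "gripper_force": force on a finger pad.
Only numpy, scipy, OpenCV 4.12 (cv2) and the standard library are available. Lean on these libraries where they do the work, as an engineer would, in place of code of your own. Each camera call takes 0.05 s, during which the arm holds its last target. There are 200 camera calls.

## Task

Pack the two grey machine feet into the lower tier of the blue service case: raise the hinged divider by its black pull bar until its stay stops it, lay both feet flat on the floor of the tier (they fit only interlocked, one turned half round to the other), then swing the divider back down, without slamming it, until it lies fully home over them. Leave the thread-lock bottle and the tape measure where they are.

Things in the scene. Friction and masses are not known exactly. Their poses are not given: they have to be found in the camera images.
- case: blue sheet-steel case fixed to the table, outside 106 (x) x 179 (y) x 53 mm high, walls 3 mm, the front wall only 28 mm high. Origin: centre of its underside; x from its front (pull bar side) to its back, y to its left, z up. Its outer lid stands open at the back, up to 165 mm high (leave it). The thin steel quadrant of the stay stands outside its right-hand (-y) end, near the hinge
- tier_floor (a point): centre of the lower tier's floor, 8 mm above the table, axes as the case. Inside: 100 mm (x) by 173 mm (y), 45 mm deep, 20 mm at the low front wall. The feet fit with 4 mm to the walls and 4 to 6 mm between them: one with its origin at x 0, y +51.5 mm and own x along the case's x, the other at x 0, y -51.5 mm turned half round. A foot farther off rides up on a wall or on the other foot
- divider (a joint): angle of the divider, rad: 0 shut over the tier, grows as it opens, 1.18 at its stop. A shallow aluminium tray (0.26 kg, four hex keys clipped on) hinged at the back. Its friction stay holds it at any angle; 1 to 4 N at the bar swings it. Starts 0 to 0.2. Even fully up it leans over the tier, 22 degrees from vertical: a gripper must lean about 30 degrees to get in under it
- pull_bar (a point): middle of the pull bar: round, black, 12 mm thick, 100 mm long, parallel to the case's y axis, in the divider's plane 42 mm in front of its front edge; 56 mm above the table when shut; swings on a radius of 146 mm about divider_hinge. Open space before, behind and under it; it may turn between the fingers
- divider_hinge (a point): middle of the divider's hinge line, along the case's y axis at the back of the tier, 51 mm behind the case's middle and 56 mm above the table; does not move. The divider's plate, 3 mm thick, reaches 104 mm from it. To lean in under the raised divider, the gripper's body is over the case's front and its fingers point down and to the back
- foot_a: grey cast machine foot, loose, about 0.26 kg, alike with the other. L-shaped base plate 10 mm thick. Origin: on its underside, below the middle of the rib; own x along the rib, z up. Leg under the rib: x -46 to +46, y -12 to +31 mm. Cross leg: x +2 to +46, y +31 out to -85 mm. Flat on the table; x axis starts within about 0.6 rad of pointing straight away from the robot
- foot_b: grey cast machine foot, loose, about 0.26 kg, alike with the other. L-shaped base plate 10 mm thick. Origin: on its underside, below the middle of the rib; own x along the rib, z up. Leg under the rib: x -46 to +46, y -12 to +31 mm. Cross leg: x +2 to +46, y +31 out to -85 mm. Flat on the table; x axis starts within about 0.6 rad of pointing straight towards the robot
- foot_a_rib (a point): middle of the top of foot a's upright stiffening rib: 12 mm thick (y -6 to +6), x -34 to +34 mm in the foot's frame, 40 mm above the foot's underside. The foot is lifted by pinching the rib across its thickness; the fingers then stand above the leg, clear of tier walls. The foot stays level if the gripper leans only along the rib
- foot_b_rib (a point): middle of the top of foot b's upright stiffening rib: 12 mm thick (y -6 to +6), x -34 to +34 mm in the foot's frame, 40 mm above the foot's underside. The foot is lifted by pinching the rib across its thickness; the fingers then stand above the leg, clear of tier walls. The foot stays level if the gripper leans only along the rib
- thread_lock: white bottle with red pointed cap, 47 mm across, 134 mm high; origin under its centre; leave it standing
- tape_measure: yellow tape measure, 33 x 75 x 63 mm; origin under its centre; leave it

How it is judged (in metres and radians):
On the way, in this order (a step that is already met when the one before it is completed fails the run):
1. the divider is raised to its stop (value of joint divider above 1.08 rad), for 0.2 s.
2. both feet lie flat on the floor of the lower tier, interlocked, the divider still up (x of foot_a in the frame of tier_floor between -0.02 and 0.02 m and y of foot_a in the frame of tier_floor between -0.08 and 0.08 m and z of foot_a in the frame of tier_floor between -0.006 and 0.006 m and angle between each of foot_a, foot_b's own z axis and vertical below 0.06 rad and x of foot_b in the frame of tier_floor between -0.02 and 0.02 m and y of foot_b in the frame of tier_floor between -0.08 and 0.08 m and z of foot_b in the frame of tier_floor between -0.006 and 0.006 m and value of joint divider above 0.8 rad), for 0.2 s.
At the end, for the whole second after the job is handed in: both feet lie on the floor of the lower tier inside its walls (origin within 6 mm of the floor's height, tilted less than 0.06 rad), at rest, and the divider is shut over them (less than 0.05 rad) (value of joint divider below 0.05 rad and x of foot_a in the frame of tier_floor between -0.02 and 0.02 m and y of foot_a in the frame of tier_floor between -0.08 and 0.08 m and z of foot_a in the frame of tier_floor between -0.006 and 0.006 m and angle between each of foot_a, foot_b's own z axis and vertical below 0.06 rad and x of foot_b in the frame of tier_floor between -0.02 and 0.02 m and y of foot_b in the frame of tier_floor between -0.08 and 0.08 m and z of foot_b in the frame of tier_floor between -0.006 and 0.006 m and linear speed of each of foot_a, foot_b below 0.02 m/s); the robot touches nothing.
It fails at once if the divider is slammed (closing faster than 2.5 rad/s) (velocity of joint divider below -2.5 rad/s).
It fails at once if the thread-lock bottle or the tape measure is shifted by more than 40 mm (distance of any of thread_lock, tape_measure from where it was at the start of the episode above 0.04 m).
It also fails if it takes over 72 s, if anything falls off the work surface, if the arm or the gripper's body presses on something with over 40 N, if the wrist force passes 120 N, or if a joint passes its speed limit or range.

## Working session

There is one attempt and no reset: what is moved stays moved. The work goes in short steps, Python scripts to look and compute and a tool call to move; the robot and the scene stay as the last step left them, time stands still between calls to the robot, and variables do not carry over. Pictures are saved under pics/ and viewed, at most 10 in all, crops included, and the job is handed in when it is done.

Besides the shell and the picture viewer there is one more tool, called after "Emit:" in YAML: its name, and indented under it one key for each argument. play_rows: Moves the arm, as the interface text tells. Its arguments: {"type":"object","properties":{"targets":{"type":"array"},"squeeze":{"type":"number"}},"required":["targets"]}

```bash
ls; mkdir -p pics; cat > h.py <<'E'
import numpy as np, cv2
from scipy.spatial.transform import Rotation as R
from plant import sensors, imaging, finish_job
def cam(n):
    f=imaging.grab_frame(n); f['R']=cv2.Rodrigues(np.array(f['rvec'],float))[0]; f['t']=np.array(f['tvec'],float).ravel(); return f
def rays(f,uv):
    K=np.array(f['K'],float); D=np.array([f['k1'],0,0,0],float)
    p=cv2.undistortPoints(np.array(uv,float).reshape(-1,1,2),K,D).reshape(-1,2)
    return np.c_[p,np.ones(len(p))]
def onplane(f,uv,z):
    d=rays(f,uv)@f['R']; c=-f['R'].T@f['t']
    return c+d*((z-c[2])/d[:,2])[:,None]
def cloud(f):
    h,w=f['z_map'].shape; v,u=np.mgrid[:h,:w]
    d=rays(f,np.c_[u.ravel(),v.ravel()])*f['z_map'].reshape(-1,1)
    P=((d-f['t'])@f['R']).reshape(h,w,3); P[f['z_map']==0]=np.nan; return P
def proj(f,X):
    return cv2.projectPoints(np.array(X,float).reshape(-1,1,3),np.array(f['rvec'],float),f['t'],np.array(f['K'],float),np.array([f['k1'],0,0,0],float))[0].reshape(-1,2)
E
python3 - <<'E'
from h import *
a=cam('side');b=cam('top')
for f,n in((a,'side'),(b,'top')):
    cv2.imwrite(f'pics/{n}0.png',f['img']); print(n,-f['R'].T@f['t'],f['R'][2],f['k1'],(f['z_map']>0).mean())
print(sensors.sense())
E
```

```text
pics
side [  155.78978467 -1179.13104502   421.16564069] [ 0.39501243  0.84588288 -0.35839549] 0.022238776338500264 0.9578297932942709
top [ 474.29401777 -324.62669385 1076.23885664] [ 0.08850369 -0.00869377 -0.99603791] -0.07112990008775717 0.99591064453125
{'t': 0.1, 'joint_pos': array([ 1.17798296e+00,  2.76504278e-01,  1.50599116e+00,  3.23974130e-05,
        1.36071116e+00, -1.20989605e-01]), 'qvel': array([ 3.93533164e-04,  3.03844123e-04, -2.80773176e-03,  1.25607799e-04,
       -2.80156072e-05,  1.56831290e-03]), 'effort': array([ 1.03085131e-03, -4.17699265e+01, -2.46402615e+01, -3.42425055e-04,
        5.65402501e-03, -1.84079695e-06]), 'position': array([154.18889815, 553.45572304, 230.54801225]), 'tool_rot': array([ 1.35497155e-01,  9.90777407e-01, -7.76462789e-04, -2.20359091e-04]), 'ft_force': array([-0.19227307,  0.42902524,  0.7309023 ]), 'torque': array([ 0.04054336, -0.04760089, -0.00805395]), 'gripper_force': 0.0, 'grip_width': 85.41405874873247}
```

View pics/top0.png

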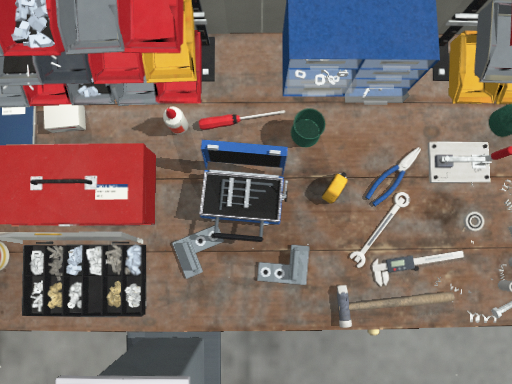

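View pics/side0.png

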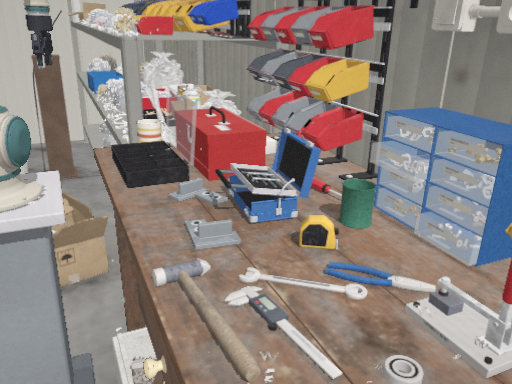

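```bash
python3 - <<'E'
from h import *
f=cam('top');P=cloud(f);np.save('P.npy',P);I=f['img']
hsv=cv2.cvtColor(I,cv2.COLOR_BGR2HSV)
def st(n,m,s=''):
    Q=P[m]; Q=Q[~np.isnan(Q[:,0])]
    print(n,len(Q),Q.min(0).round(),Q.max(0).round(),np.median(Q,0).round(1))
v,u=np.mgrid[:384,:512]
box=lambda a,b,c,d:(u>=a)&(u<=b)&(v>=c)&(v<=d)
print('table z',np.nanmedian(P[300:320,170:320,2]))
for n,b in(('footL',(165,228,222,280)),('footR',(252,315,240,288))):
    m=box(*b)&(P[...,2]>5)&(P[...,2]<60)&(hsv[...,1]<60)
    st(n,m)
    top=m&(P[...,2]>33)&(P[...,2]<46); Q=P[top][:,:2]
    print(len(Q),'rib rect',cv2.minAreaRect(Q.astype(np.float32)),'z',np.median(P[top][:,2]))
    pl=m&(P[...,2]>6)&(P[...,2]<15)
    print(len(P[pl]),'plate rect',cv2.minAreaRect(P[m][:,:2].astype(np.float32)))
blue=(hsv[...,0]>100)&(hsv[...,0]<125)&(hsv[...,1]>120)&box(190,295,135,235)
for lo,hi in((40,60),(20,35)):
    m=blue&(P[...,2]>lo)&(P[...,2]<hi); st('case%d'%lo,m); print(cv2.minAreaRect(P[m][:,:2].astype(np.float32)))
dark=(hsv[...,2]<60)&box(205,270,228,245)&(P[...,2]>40); st('bar',dark); print(cv2.minAreaRect(P[dark][:,:2].astype(np.float32)))
st('bottle',box(160,190,105,135)&(P[...,2]>60)); st('tape',box(322,350,168,205)&(P[...,2]>40))
w=cam('wrist'); print('wrist',-w['R'].T@w['t'],w['R'][2])
cv2.imwrite('pics/top_c.png',cv2.resize(I[130:290,160:320],None,fx=3.7,fy=3.7,interpolation=cv2.INTER_CUBIC))
E
```

```text
table z 0.5765017417328417
footL 1219 [ 386. -248.    5.] [ 509. -124.   45.] [ 459.8 -176.5   11. ]
166 rib rect ((439.5227966308594, -169.18553161621094), (67.8697280883789, 12.39434814453125), 20.993427276611328) z 39.65442543151188
989 plate rect ((436.8916015625, -199.03590393066406), (118.89530181884766, 117.0219955444336), 21.34744644165039)
footR 1267 [ 370. -447.    5.] [ 463. -313.   45.] [ 405.8 -404.5   11.3]
160 rib rect ((418.1932067871094, -412.32843017578125), (12.1719331741333, 66.9846420288086), 84.1550521850586) z 40.27015862012483
1051 plate rect ((420.88458251953125, -380.8792419433594), (126.13783264160156, 93.6168441772461), 83.10739135742188)
case40 21 [ 516. -387.   52.] [ 661. -199.   60.] [ 621.3 -376.3   54.1]
((588.3856811523438, -293.9082336425781), (180.00070190429688, 131.36056518554688), 85.07684326171875)
case20 128 [ 514. -373.   23.] [ 532. -198.   32.] [ 522.  -287.8   28.3]
((522.7326049804688, -285.543701171875), (175.59054565429688, 4.76661491394043), 84.70621490478516)
bar 259 [ 473. -337.   79.] [ 491. -229.   91.] [ 482.2 -281.9   86.1]
((482.29815673828125, -282.85357666015625), (108.43897247314453, 11.810572624206543), 84.45948028564453)
bottle 370 [ 734. -160.   61.] [ 779. -114.  136.] [ 750.7 -141.1   87.3]
tape 399 [ 563. -533.   40.] [ 632. -479.   67.] [ 593.8 -505.6   58.3]
wrist [ 87.02006291 572.38109579 374.07914607] [ 0.26538754 -0.07536484 -0.96119176]
```

View pics/top_c.png

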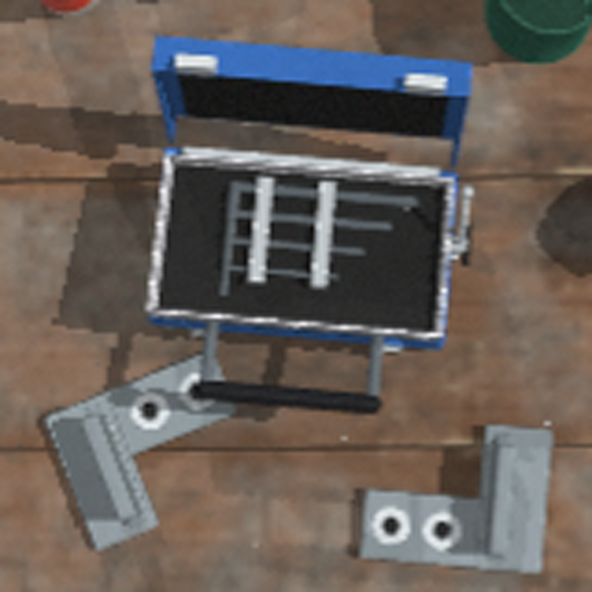

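```bash
cat >> h.py <<'E'
def tool(yaw,lean=0): # deg: heading of tool x, lean of fingers toward it
    return R.from_euler('z',yaw,degrees=True)*R.from_euler('y',-lean,degrees=True)*R.from_euler('x',180,degrees=True)
def rel(p,rot,p0=None,r0=None):
    s=sensors.sense()
    p0=s['position'] if p0 is None else np.array(p0); r0=R.from_quat(s['tool_rot']) if r0 is None else r0
    d=r0.inv().apply(np.array(p)-p0)/1000; w=(r0.inv()*rot).as_rotvec()
    return np.r_[d,w].round(4).tolist()
E
python3 - <<'E'
from h import *
print(rel([482,-283,165],tool(84.6)))
E
```

```text
[-0.5403, -0.7178, 0.0665, -0.001, 0.0007, 1.3932]
```

Emit:
play_rows:
  targets:
    - [-0.54, -0.718, 0.04, 0, 0, 1.393, -0.15]
    - [-0.54, -0.718, 0.04, 0, 0, 1.393, -0.15]
    - [-0.54, -0.718, 0.04, 0, 0, 1.393, -0.15]
    - [-0.54, -0.718, 0.04, 0, 0, 1.393, -0.15]
    - [-0.54, -0.718, 0.04, 0, 0, 1.393, -0.15]
    - [-0.54, -0.718, 0.04, 0, 0, 1.393, -0.15]
    - [-0.54, -0.718, 0.04, 0, 0, 1.393, -0.15]
    - [-0.54, -0.718, 0.04, 0, 0, 1.393, -0.15]
    - [-0.54, -0.718, 0.04, 0, 0, 1.393, -0.15]
    - [-0.54, -0.718, 0.04, 0, 0, 1.393, -0.15]
    - [-0.54, -0.718, 0.04, 0, 0, 1.393, -0.15]
    - [-0.54, -0.718, 0.04, 0, 0, 1.393, -0.15]

```text
t: 1.2
position: [336.5, 86.9, 209.2]
tool_rot: [0.741, 0.672, 0.001, 0.0]
ft_force: [0.6, 0.1, -0.3]
grip_width: 36.1
gripper_force: 0.0
```

```bash
python3 - <<'E'
from h import *
print(rel([482,-283,165],tool(84.6)))
E
```

```text
[-0.3539, 0.1811, 0.0443, 0.0012, -0.0004, -0.004]
```

Emit:
play_rows:
  targets:
    - [-0.354, 0.181, 0.044, 0, 0, 0, -0.15]
    - [-0.354, 0.181, 0.044, 0, 0, 0, -0.15]
    - [-0.354, 0.181, 0.044, 0, 0, 0, -0.15]
    - [-0.354, 0.181, 0.044, 0, 0, 0, -0.15]
    - [-0.354, 0.181, 0.044, 0, 0, 0, -0.15]
    - [-0.354, 0.181, 0.044, 0, 0, 0, -0.15]
    - [-0.354, 0.181, 0.044, 0, 0, 0, -0.15]
    - [-0.354, 0.181, 0.044, 0, 0, 0, -0.15]
    - [-0.354, 0.181, 0.044, 0, 0, 0, -0.15]
    - [-0.354, 0.181, 0.044, 0, 0, 0, -0.15]
    - [-0.354, 0.181, 0.044, 0, 0, 0, -0.15]

```text
t: 2.12
position: [485.4, -286.3, 163.8]
tool_rot: [0.741, 0.672, -0.0, 0.001]
ft_force: [-0.8, -0.1, 0.4]
grip_width: 36.1
gripper_force: 0.0
```

```bash
python3 - <<'E'
from h import *
print(rel([482,-283,64],tool(84.6)))
w=cam('wrist');P=cloud(w);print(-w['R'].T@w['t'])
g=cv2.cvtColor(w['img'],cv2.COLOR_BGR2HSV)
m=(g[...,2]<60)&(P[...,2]>70)&(P[...,2]<100)&(abs(P[...,0]-482)<20)&(abs(P[...,1]+283)<60)
print(m.sum(),cv2.minAreaRect(P[m][:,:2].astype(np.float32)),np.percentile(P[m][:,2],[5,50,95]))
E
```

```text
[0.0032, -0.0038, 0.0998, 0.0015, 0.0027, -0.0033]
[ 492.51787108 -216.07150994  307.02973177]
403 ((482.16754150390625, -280.70245361328125), (107.28732299804688, 10.267155647277832), 84.08172607421875) [83.27678699 85.02746479 86.48136121]
```

Emit:
play_rows:
  targets:
    - [0.003, -0.004, 0.033, 0, 0, 0, -0.15]
    - [0.003, -0.004, 0.066, 0, 0, 0, -0.15]
    - [0.003, -0.004, 0.1, 0, 0, 0, -0.15]
    - [0.003, -0.004, 0.1, 0, 0, 0, -0.15]
    - [0.003, -0.004, 0.1, 0, 0, 0, -0.9]
    - [0.003, -0.004, 0.1, 0, 0, 0, -0.9]
    - [0.003, -0.004, 0.1, 0, 0, 0, -0.9]
    - [0.003, -0.004, 0.1, 0, 0, 0, -0.9]
    - [0.003, -0.004, 0.1, 0, 0, 0, -0.9]
  squeeze: 25

```text
t: 2.92
position: [483.1, -277.1, 67.6]
tool_rot: [0.74, 0.673, 0.002, 0.003]
ft_force: [5.5, 2.7, -4.3]
grip_width: 10.6
gripper_force: 24.9
```

```bash
python3 - <<'E'
from h import *
s=sensors.sense();p=s['position'];r0=R.from_quat(s['tool_rot']);print(p,s['ft_force'],s['grip_width'])
print(r0.as_matrix().round(3))
c=R.from_euler('z',-5.5,degrees=True).as_matrix()
th0=np.arcsin((p[2]+17-56)/146);print(th0)
for th in np.linspace(th0,1.2,13)[1:]:
    d=146*np.array([np.cos(th0)-np.cos(th),0,np.sin(th)-np.sin(th0)])
    print(round(th,2),(r0.inv().apply(c@d)/1000).round(4))
E
```

```text
[ 483.06936444 -277.10543135   67.59746454] [ 5.53408705  2.69156521 -4.26735223] 10.631708384459545
[[ 0.095  0.995  0.007]
 [ 0.996 -0.094 -0.001]
 [-0.001  0.007 -1.   ]]
0.19714766149472507
0.28 [-0.      0.003  -0.0118]
0.36 [-0.      0.0069 -0.0234]
0.45 [-0.      0.0118 -0.0345]
0.53 [-0.      0.0176 -0.0453]
0.62 [-0.0001  0.0243 -0.0555]
0.7 [-0.0001  0.0319 -0.0651]
0.78 [-0.0001  0.0402 -0.074 ]
0.87 [-0.0001  0.0492 -0.0822]
0.95 [-0.0001  0.0588 -0.0897]
1.03 [-0.0001  0.0691 -0.0963]
1.12 [-0.0002  0.0799 -0.102 ]
1.2 [-0.0002  0.0911 -0.1068]
```

Emit:
play_rows:
  targets:
    - [0, 0.0026, -0.012, 0, 0, 0, -0.9]
    - [0, 0.0064, -0.0247, 0, 0, 0, -0.9]
    - [0, 0.0107, -0.0356, 0, 0, 0, -0.9]
    - [0, 0.0166, -0.0473, 0, 0, 0, -0.9]
    - [0, 0.0235, -0.0584, 0, 0, 0, -0.9]
    - [0, 0.0305, -0.0678, 0, 0, 0, -0.9]
    - [0, 0.0392, -0.0776, 0, 0, 0, -0.9]
    - [0, 0.0488, -0.0867, 0, 0, 0, -0.9]
    - [0, 0.0579, -0.0939, 0, 0, 0, -0.9]
    - [0, 0.0689, -0.1012, 0, 0, 0, -0.9]
    - [0, 0.0791, -0.1068, 0, 0, 0, -0.9]
    - [0, 0.089, -0.111, 0, 0, 0, -0.9]
  squeeze: 25

```text
t: 3.92
position: [566.2, -284.9, 179.9]
tool_rot: [0.739, 0.673, -0.002, -0.001]
ft_force: [-8.2, 2.2, 7.5]
grip_width: 10.9
gripper_force: 24.9
```

```bash
python3 - <<'E'
from h import *
f=cam('top');P=cloud(f);g=cv2.cvtColor(f['img'],cv2.COLOR_BGR2HSV)
s=sensors.sense();print(s['ft_force'],s['position'])
c=np.array([575,-291.]);a=np.deg2rad(-5.5);X=np.array([np.cos(a),np.sin(a)]);Y=np.array([-X[1],X[0]])
x=(P[...,:2]-c)@X;y=(P[...,:2]-c)@Y
for lo in range(-80,80,20):
    m=(y>lo)&(y<lo+20)&(abs(x)<60)
    q=np.c_[x[m],P[m][:,2]];q=q[(q[:,1]>60)]
    print(lo,len(q),q[q[:,1].argsort()][::max(1,len(q)//5)].round().tolist())
cv2.imwrite('pics/side1.png',cv2.resize(cam('side')['img'][110:270,150:350],None,fx=3,fy=3))
E
```

```text
[-4.45366219  2.25540321  7.84848567] [ 569.05115753 -285.29792024  181.02746653]
-80 94 [[47.0, 71.0], [8.0, 150.0], [12.0, 153.0], [-6.0, 535.0], [0.0, 556.0], [-6.0, 564.0]]
-60 794 [[-10.0, 193.0], [-41.0, 565.0], [-44.0, 572.0], [-7.0, 578.0], [-18.0, 584.0], [-34.0, 589.0]]
-40 1152 [[-59.0, 545.0], [1.0, 573.0], [-9.0, 579.0], [-19.0, 582.0], [-24.0, 585.0], [-36.0, 589.0]]
-20 1287 [[-57.0, 548.0], [16.0, 571.0], [9.0, 577.0], [-22.0, 581.0], [-7.0, 583.0], [-10.0, 586.0]]
0 1340 [[-49.0, 293.0], [29.0, 569.0], [-34.0, 577.0], [7.0, 581.0], [3.0, 583.0]]
20 1351 [[-42.0, 313.0], [-25.0, 569.0], [31.0, 577.0], [-12.0, 581.0], [-4.0, 583.0], [21.0, 587.0]]
40 978 [[-23.0, 540.0], [27.0, 568.0], [-11.0, 578.0], [34.0, 583.0], [25.0, 586.0], [11.0, 589.0]]
60 674 [[-36.0, 556.0], [-46.0, 567.0], [-52.0, 568.0], [10.0, 570.0], [12.0, 573.0], [0.0, 584.0]]
```

View pics/side1.png

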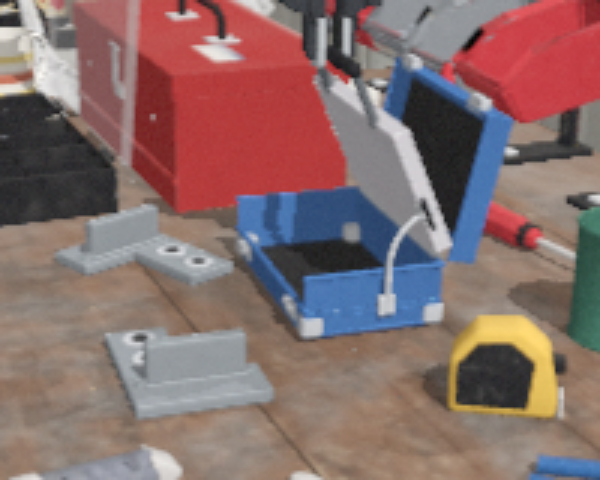

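Emit:
play_rows:
  targets:
    - [0, 0.005, -0.002, 0, 0, 0, -0.9]
    - [0, 0.005, -0.002, 0, 0, 0, -0.9]
    - [0, 0.005, -0.002, 0, 0, 0, -0.9]
    - [0, 0.0, 0.0, 0, 0, 0, -0.15]
    - [0, 0, 0, 0, 0, 0, -0.15]
    - [0, 0, 0, 0, 0, 0, -0.15]
    - [0, 0, -0.04, 0, 0, 0, -0.15]
    - [0, 0, -0.08, 0, 0, 0, -0.15]
    - [0, -0.03, -0.08, 0, 0, 0, -0.15]
    - [0, -0.07, -0.08, 0, 0, 0, -0.15]
    - [0, -0.11, -0.08, 0, 0, 0, -0.15]

```text
t: 4.93
position: [459.1, -275.7, 257.4]
tool_rot: [0.739, 0.674, 0.0, 0.002]
ft_force: [-0.5, -1.3, 0.5]
grip_width: 36.4
gripper_force: 0.0
```

```bash
python3 - <<'E'
from h import *
th=np.deg2rad(21.0);u=np.array([np.cos(th),np.sin(th)])
rot=tool(21,32);g=np.array([439.5,-169.2])-4*u
tcp=np.r_[g,36.]+19*rot.apply([0,0,1]);print(tcp)
stand=tcp-90*rot.apply([0,0,1])
print(rel(stand,rot)); print(rot.inv().apply(tcp-stand))
E
```

```text
[ 445.1654011  -167.02525628   19.88708617]
[0.0861, -0.0672, 0.1608, -0.3062, 0.4991, 1.0826]
[ 1.74969267e-14 -5.78138368e-15  9.00000000e+01]
```

Emit:
play_rows:
  targets:
    - [0.086, -0.067, 0.161, -0.306, 0.499, 1.083, -0.15]
    - [0.086, -0.067, 0.161, -0.306, 0.499, 1.083, -0.15]
    - [0.086, -0.067, 0.161, -0.306, 0.499, 1.083, -0.15]
    - [0.086, -0.067, 0.161, -0.306, 0.499, 1.083, -0.15]
    - [0.086, -0.067, 0.161, -0.306, 0.499, 1.083, -0.15]
    - [0.086, -0.067, 0.161, -0.306, 0.499, 1.083, -0.15]
    - [0.086, -0.067, 0.161, -0.306, 0.499, 1.083, -0.15]
    - [0.086, -0.067, 0.161, -0.306, 0.499, 1.083, -0.15]
    - [0.086, -0.067, 0.161, -0.306, 0.499, 1.083, -0.15]
    - [0.086, -0.067, 0.161, -0.306, 0.499, 1.083, -0.15]
    - [0.086, -0.067, 0.161, -0.306, 0.499, 1.083, -0.15]
    - [0.086, -0.067, 0.161, -0.306, 0.499, 1.083, -0.15]

```text
t: 5.93
position: [400.1, -184.1, 95.3]
tool_rot: [0.946, 0.174, 0.27, -0.051]
ft_force: [0.3, 0.1, -0.1]
grip_width: 36.3
gripper_force: 0.0
```

```bash
python3 - <<'E'
from h import *
rot=tool(21,32)
print(rel([445.2,-167,19.9],rot), sensors.sense()['joint_pos'].round(2))
f=cam('top');P=cloud(f);np.save('P2.npy',P);cv2.imwrite('pics/top2raw.png',f['img'])
g=cv2.cvtColor(f['img'],cv2.COLOR_BGR2HSV)
c=np.array([575,-291.]);a=np.deg2rad(-5.5);X=np.array([np.cos(a),np.sin(a)]);Y=np.array([-X[1],X[0]])
x=(P[...,:2]-c)@X;y=(P[...,:2]-c)@Y;z=P[...,2]
# floor inside
fl=(z>4)&(z<12)&(abs(x)<60)&(abs(y)<95)&(g[...,2]<90)
print('floor',fl.sum(),np.percentile(x[fl],[1,99]),np.percentile(y[fl],[1,99]))
# side wall tops & front wall top
blue=(g[...,0]>100)&(g[...,0]<125)&(g[...,1]>110)
for n,m,q in(('L',(y>70)&(y<110)&(z>50)&(z<57)&(x<30)&(x>-60),y),('R',(y<-70)&(y>-110)&(z>50)&(z<57)&(x<30)&(x>-60),y),('F',(z>25)&(z<32)&(x<-40)&(x>-65)&(abs(y)<85),x)):
    m=m&blue; 
    other=x if q is y else y
    print(n,m.sum(),np.percentile(q[m],[2,50,98]).round(1),np.polyfit(other[m],q[m],1).round(4))
# foot b
m=(z>33)&(z<46)&(P[...,1]<-370)&(P[...,1]>-450)&(P[...,0]<480)&(P[...,0]>370);print(cv2.minAreaRect(P[m][:,:2].astype(np.float32)))
E
```

```text
[0.0012, 0.0002, 0.0896, -0.0008, 0.0029, -0.0023] [-1.06  0.15  2.26  0.8   0.82 -0.44]
floor 1815 [-48.62413134  26.24807401] [-86.04297239  83.78364767]
L 75 [84.8 87.1 89.8] [-6.00000e-04  8.71598e+01]
R 51 [-91.6 -89.7 -88. ] [-4.00000e-03 -8.97703e+01]
F 137 [-54.8 -52.5 -50.2] [-3.1000e-03 -5.2449e+01]
((418.21173095703125, -412.31500244140625), (12.099649429321289, 66.9542007446289), 84.52147674560547)
```

Emit:
play_rows:
  targets:
    - [0.001, 0, 0.03, 0, 0.003, -0.002, -0.15]
    - [0.001, 0, 0.06, 0, 0.003, -0.002, -0.15]
    - [0.001, 0, 0.08, 0, 0.003, -0.002, -0.15]
    - [0.001, 0, 0.09, 0, 0.003, -0.002, -0.15]
    - [0.001, 0, 0.09, 0, 0.003, -0.002, -0.15]
    - [0.001, 0, 0.09, 0, 0.003, -0.002, -0.95]
    - [0.001, 0, 0.09, 0, 0.003, -0.002, -0.95]
    - [0.001, 0, 0.09, 0, 0.003, -0.002, -0.95]
    - [0.001, 0, 0.09, 0, 0.003, -0.002, -0.95]
    - [0.001, 0, 0.09, 0, 0.003, -0.002, -0.95]
  squeeze: 100

```text
t: 6.82
position: [445.7, -166.5, 20.1]
tool_rot: [0.945, 0.175, 0.272, -0.051]
ft_force: [0.1, 0.7, 4.2]
grip_width: 9.9
gripper_force: 98.1
```

```bash
python3 - <<'E'
from h import *
s=sensors.sense();print(s['position'],s['ft_force'],s['joint_pos'].round(2))
r0=R.from_quat(s['tool_rot']);print(rel(s['position']+[0,0,110],tool(21,32)),r0.as_euler('ZYX',degrees=True))
f=cam('top');P=cloud(f);z=P[...,2]
m=(z>5)&(z<15)&(abs(P[...,0]-440)<80)&(P[...,1]>-260)&(P[...,1]<-110)
print(m.sum())
E
```

```text
[ 445.66121272 -166.5039043    20.05675393] [0.0690143  0.69172039 4.19000315] [-0.92  0.34  2.33  1.1   0.61 -0.69]
[0.0585, -0.0, -0.0932, -0.0003, -0.0018, -0.0004] [  20.97322237  -32.10479009 -179.97073806]
797
```

Emit:
play_rows:
  targets:
    - [0.011, 0, -0.017, 0, 0, 0, -0.95]
    - [0.029, 0, -0.046, 0, 0, 0, -0.95]
    - [0.048, 0, -0.076, 0, 0, 0, -0.95]
    - [0.064, 0, -0.102, 0, 0, 0, -0.95]
    - [0.075, 0, -0.119, 0, 0, 0, -0.95]
    - [0.075, 0, -0.119, 0, 0, 0, -0.95]

```text
t: 7.37
position: [447.2, -168.2, 164.0]
tool_rot: [0.945, 0.176, 0.273, -0.047]
ft_force: [0.4, -0.2, -1.6]
grip_width: 10.3
gripper_force: 98.3
```

```bash
cat >> h.py <<'E'
CASE=(np.array([574,-292.2,0]),R.from_euler('z',-5.5,degrees=True))
def foot_in_tool(fp,fyaw,tp,tr): # foot pose when gripped, tool pose then
    return tr.inv().apply(np.array(fp)-tp), tr.inv()*R.from_euler('z',fyaw,degrees=True)
def tool_for(fit,goal,half=0): # goal: foot origin in case frame (mm)
    rf=CASE[1]*R.from_euler('z',half,degrees=True); rt=rf*fit[1].inv()
    return CASE[0]+CASE[1].apply(goal)-rt.apply(fit[0]), rt
E
python3 - <<'E'
from h import *
s=sensors.sense();tp=s['position'];tr=R.from_quat(s['tool_rot'])
fit=foot_in_tool([439.5,-169.2,0],21,[445.66,-166.50,20.06],tool(20.97,32.1))
fp=tp+tr.apply(fit[0]);print('pred foot',fp,(tr*fit[1]).as_euler('ZYX',degrees=True))
f=cam('top');P=cloud(f);np.save('P3.npy',P);z=P[...,2]
h=fp[2]
m=(z>h+2)&(z<h+22)&(abs(P[...,0]-440)<80)&(P[...,1]>-260)&(P[...,1]<-110)&(cv2.cvtColor(f['img'],cv2.COLOR_BGR2HSV)[...,1]<60)
Q=P[m];A=np.c_[Q[:,:2]-fp[:2],np.ones(len(Q))]
for i in range(4):
    k,*_=np.linalg.lstsq(A,Q[:,2],rcond=None);e=abs(Q[:,2]-A@k);A=A[e<4];Q=Q[e<4]
print(len(Q),'plane',k,'expect',h+10)
print(cv2.minAreaRect(Q[:,:2].astype(np.float32)))
L=(Q-fp)@(tr*fit[1]).as_matrix();print(np.percentile(L,[1,99],axis=0).round(1))
cv2.imwrite('pics/top3.png',cv2.resize(f['img'][130:290,160:320],None,fx=3.5,fy=3.5))
# standoff
t,rt=tool_for(fit,[0,51.5,33]);zt=rt.apply([0,0,1]);print(t,rt.as_euler('ZYX',degrees=True),zt)
print('stand',rel(t-120*zt,rt),t-120*zt)
E
```

```text
pred foot [ 441.11390238 -171.02633375  143.95729493] [20.99115347 -0.09659973 -0.3942211 ]
1021 plane [ 1.30044280e-02 -8.42889886e-03  1.54155338e+02] expect 153.957294927065
((460.8595275878906, -193.0076446533203), (70.72532653808594, 117.5761947631836), 21.400156021118164)
[[  2.2 -85.4   7.1]
 [ 45.3  29.2  14.2]]
[ 585.65358602 -241.26935154   53.06      ] [ -5.53 -32.1  180.  ] [ 0.52892539 -0.05120925 -0.84712192]
stand [0.0358, 0.0906, 0.0309, -0.2431, -0.0005, 0.394] [ 522.18253978 -235.12424172  154.71463057]
```

View pics/top3.png

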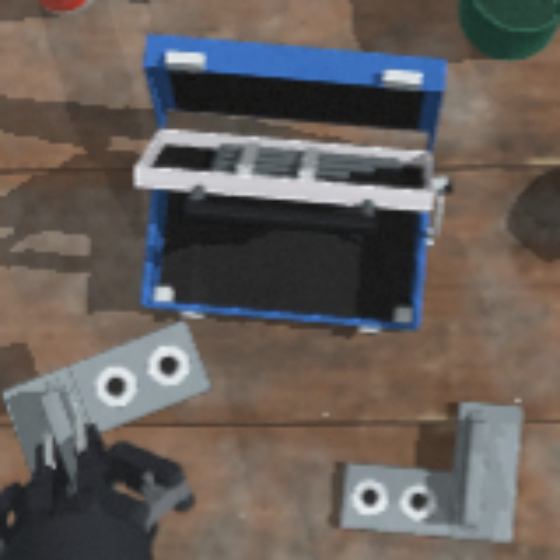

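Emit:
play_rows:
  targets:
    - [0.009, 0.023, 0.008, -0.061, 0, 0.099, -0.95]
    - [0.018, 0.045, 0.015, -0.122, 0, 0.197, -0.95]
    - [0.027, 0.068, 0.023, -0.182, 0, 0.296, -0.95]
    - [0.036, 0.0905, 0.031, -0.243, -0.0005, 0.394, -0.95]
    - [0.036, 0.0905, 0.031, -0.243, -0.0005, 0.394, -0.95]
    - [0.036, 0.0905, 0.031, -0.243, -0.0005, 0.394, -0.95]
    - [0.036, 0.0905, 0.031, -0.243, -0.0005, 0.394, -0.95]

```text
t: 8.0
position: [520.4, -231.9, 149.9]
tool_rot: [0.961, -0.046, 0.273, 0.009]
ft_force: [0.5, 0.1, -1.8]
grip_width: 10.1
gripper_force: 98.2
```

```bash
cat >> h.py <<'E'
def pose_of(fit): # foot in case frame now
    s=sensors.sense();tr=R.from_quat(s['tool_rot']);fp=s['position']+tr.apply(fit[0])
    return CASE[1].inv().apply(fp-CASE[0]),(CASE[1].inv()*tr*fit[1]).as_euler('ZYX',degrees=True)
def plate(f,fit,sh=None):
    P=cloud(f);z=P[...,2];s=sensors.sense();tr=R.from_quat(s['tool_rot']);fp=s['position']+tr.apply(fit[0]);rf=tr*fit[1]
    L=(P-fp)@rf.as_matrix();S=cv2.cvtColor(f['img'],cv2.COLOR_BGR2HSV)[...,1]
    m=(abs(L[...,2]-10)<5)&(L[...,0]>-6)&(L[...,0]<54)&(L[...,1]>-95)&(L[...,1]<36)&(S<60)
    q=L[m]; k=np.linalg.lstsq(np.c_[q[:,:2],np.ones(len(q))],q[:,2],rcond=None)[0]
    print('plate n',len(q),np.percentile(q,[1,99],axis=0).round(1).tolist(),'plane',k.round(3),cv2.minAreaRect(q[:,:2].astype(np.float32)))
E
cat > fa.py <<'E'
from h import *
fit=foot_in_tool([439.5,-169.2,0],21,[445.66,-166.50,20.06],tool(20.97,32.1))
E
python3 - <<'E'
from fa import *
print(sensors.sense()['joint_pos'].round(2),pose_of(fit))
f=cam('top');plate(f,fit)
t,rt=tool_for(fit,[0,51.5,33]);print(rel(t,rt))
t,rt=tool_for(fit,[0,51.5,8]);print(rel(t,rt))
E
```

```text
[-0.76  0.14  2.07  0.64  0.58  0.42] (array([-65.98407395,  54.68116765, 129.84925723]), array([0.14117489, 0.44421937, 0.468249  ]))
plate n 1005 [[1.3, -84.6, 5.9], [46.1, 29.1, 14.3]] plane [ 1.0000e-03 -4.0000e-03  1.0067e+01] ((23.40297508239746, -27.465919494628906), (50.737213134765625, 116.8689956665039), 3.274700403213501)
[0.0048, 0.0034, 0.1173, -0.0072, 0.0069, -0.0028]
[-0.0083, 0.0036, 0.1386, -0.0072, 0.0069, -0.0028]
```

Emit:
play_rows:
  targets:
    - [0.0048, 0.0034, 0.01, -0.007, 0.007, -0.003, -0.95]
    - [0.0048, 0.0034, 0.03, -0.007, 0.007, -0.003, -0.95]
    - [0.0048, 0.0034, 0.055, -0.007, 0.007, -0.003, -0.95]
    - [0.0048, 0.0034, 0.08, -0.007, 0.007, -0.003, -0.95]
    - [0.0048, 0.0034, 0.1, -0.007, 0.007, -0.003, -0.95]
    - [0.0048, 0.0034, 0.112, -0.007, 0.007, -0.003, -0.95]
    - [0.0048, 0.0034, 0.117, -0.007, 0.007, -0.003, -0.95]
    - [0.0048, 0.0034, 0.117, -0.007, 0.007, -0.003, -0.95]
    - [0.0048, 0.0034, 0.117, -0.007, 0.007, -0.003, -0.95]

```text
t: 8.8
position: [586.8, -243.0, 55.5]
tool_rot: [0.959, -0.047, 0.278, 0.015]
ft_force: [-0.2, -0.4, -2.0]
grip_width: 10.5
gripper_force: 98.2
```

```bash
python3 - <<'E'
from fa import *
print(sensors.sense()['joint_pos'].round(2),pose_of(fit))
f=cam('top');plate(f,fit)
cv2.imwrite('pics/side3.png',cv2.resize(cam('side')['img'][110:250,180:340],None,fx=3.5,fy=3.5))
t,rt=tool_for(fit,[0,51.5,8]);print(rel(t,rt))
E
```

```text
[-0.67  0.36  2.08  0.97  0.36  0.13] (array([ 1.36295633, 49.82703939, 35.46366003]), array([-0.08123059, -0.18703483, -0.12268171]))
plate n 124 [[-3.7, -84.2, 5.9], [21.9, 29.2, 14.3]] plane [2.300e-02 6.000e-03 9.854e+00] ((11.761316299438477, -27.531959533691406), (23.903350830078125, 115.27925109863281), 3.9241719245910645)
[-0.0166, -0.002, 0.0231, 0.0035, -0.0047, 0.0004]
```

View pics/side3.png

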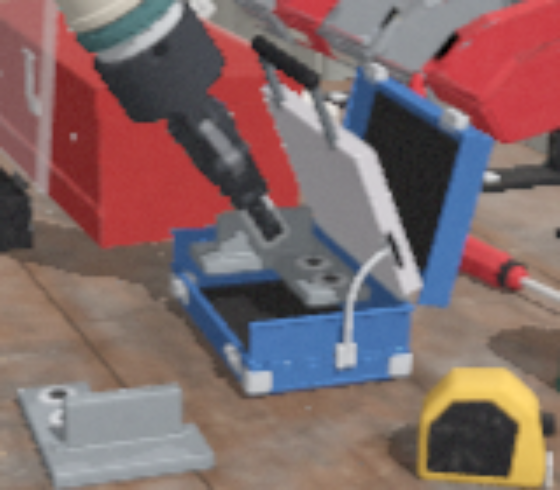

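Emit:
play_rows:
  targets:
    - [-0.001, -0.002, 0.001, 0.003, -0.004, 0, -0.95]
    - [-0.004, -0.002, 0.006, 0.003, -0.004, 0, -0.95]
    - [-0.008, -0.002, 0.011, 0.003, -0.004, 0, -0.95]
    - [-0.012, -0.002, 0.016, 0.003, -0.004, 0, -0.95]
    - [-0.015, -0.002, 0.02, 0.003, -0.004, 0, -0.95]
    - [-0.0165, -0.002, 0.0228, 0.003, -0.004, 0, -0.95]
    - [-0.0165, -0.002, 0.0228, 0.003, -0.004, 0, -0.95]

```text
t: 9.48
position: [585.7, -240.9, 28.2]
tool_rot: [0.96, -0.046, 0.276, 0.013]
ft_force: [-0.5, 0.1, -2.1]
grip_width: 9.9
gripper_force: 98.5
```

```bash
python3 - <<'E'
from fa import *
print(pose_of(fit)); s=sensors.sense();print(s['ft_force'],s['joint_pos'].round(2))
E
```

```text
(array([4.36421838e-02, 5.18452531e+01, 8.12680988e+00]), array([ 0.00205765, -0.03965112, -0.01565498]))
[-0.47101255  0.07840524 -2.09500528] [-0.67  0.41  2.11  1.15  0.32 -0.06]
```

Emit:
play_rows:
  targets:
    - [-0.0008, 0, 0.0013, 0, 0, 0, -0.95]
    - [-0.0008, 0, 0.0013, 0, 0, 0, -0.95]
    - [-0.0008, 0, 0.0013, 0, 0, 0, -0.34]
    - [-0.0008, 0, 0.0013, 0, 0, 0, -0.34]
    - [-0.0008, 0, 0.0013, 0, 0, 0, -0.34]
    - [-0.0008, 0, 0.0013, 0, 0, 0, -0.34]
    - [0, 0, -0.03, 0, 0, 0, -0.34]
    - [0, 0, -0.07, 0, 0, 0, -0.34]
    - [0, 0, -0.11, 0, 0, 0, -0.34]
    - [0, 0, -0.15, 0, 0, 0, -0.34]
    - [0, 0, -0.17, 0, 0, 0, -0.34]

```text
t: 10.4
position: [495.1, -232.7, 175.1]
tool_rot: [0.96, -0.046, 0.277, 0.015]
ft_force: [0.4, 0.5, 0.2]
grip_width: 27.9
gripper_force: 0.0
```

```bash
cat > fb.py <<'E'
from h import *
FY=174.5
g=np.array([418.2,-412.3]); u=np.array([np.cos(np.deg2rad(FY)),np.sin(np.deg2rad(FY))])
rot=tool(FY-180,32); gr=np.r_[g+4*u,36.]; tcp=gr+19*rot.apply([0,0,1])
E
python3 - <<'E'
from fb import *
s=sensors.sense();print(s['joint_pos'].round(2)); st=tcp-90*rot.apply([0,0,1]);print(st,tcp)
print(rel(st,rot))
f=cam('top');P=cloud(f);z=P[...,2]
L=(P-CASE[0])@CASE[1].as_matrix();x,y=L[...,0],L[...,1]
m=(abs(x)<50)&(abs(y)<86)&(z>40)&(z<56); print('rib?',m.sum(),np.percentile(L[m],[2,50,98],axis=0).round(1))
m=(abs(x)<50)&(abs(y)<86)&(z>14)&(z<22); print('plate',m.sum(),np.percentile(L[m],[1,50,99],axis=0).round(1))
cv2.imwrite('pics/top4.png',cv2.resize(f['img'][130:290,160:320],None,fx=3.5,fy=3.5))
E
```

```text
[-0.8   0.07  2.08  0.62  0.64  0.42]
[ 376.76736211 -408.31049073   96.21141483] [ 424.24052801 -412.88163669   19.88708617]
[-0.1278, 0.1859, 0.0135, 0.0031, -0.0043, 0.0015]
rib? 101 [[-32.5  44.3  41.7]
 [-13.3  50.2  48.1]
 [ 21.4  55.8  51.5]]
plate 452 [[-47.2 -82.1  14.4]
 [ -8.6  59.1  18.6]
 [ 26.2  81.8  21.8]]
```

View pics/top4.png

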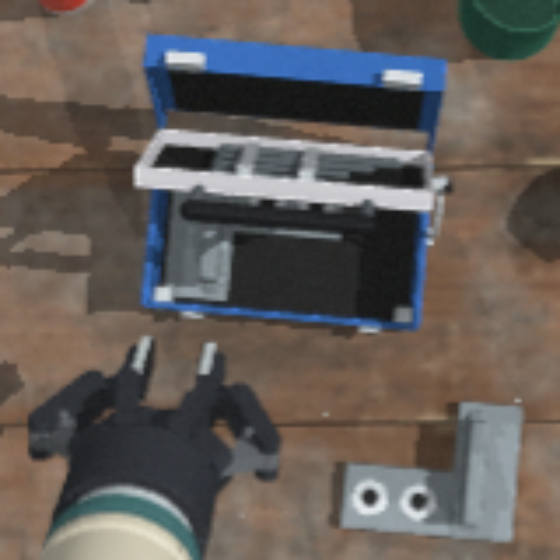

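Emit:
play_rows:
  targets:
    - [-0.021, 0.031, 0.002, 0, 0, 0, -0.15]
    - [-0.042, 0.062, 0.004, 0, 0, 0, -0.15]
    - [-0.064, 0.093, 0.007, 0, 0, 0, -0.15]
    - [-0.085, 0.124, 0.009, 0, 0, 0, -0.15]
    - [-0.107, 0.155, 0.011, 0.003, -0.004, 0.001, -0.15]
    - [-0.12, 0.176, 0.013, 0.003, -0.004, 0.001, -0.15]
    - [-0.128, 0.186, 0.0135, 0.003, -0.004, 0.001, -0.15]
    - [-0.128, 0.186, 0.0135, 0.003, -0.004, 0.001, -0.15]
    - [-0.128, 0.186, 0.0135, 0.003, -0.004, 0.001, -0.15]

```text
t: 11.2
position: [377.1, -407.6, 91.3]
tool_rot: [0.96, -0.047, 0.274, 0.011]
ft_force: [1.1, -0.3, 0.5]
grip_width: 36.2
gripper_force: 0.0
```

```bash
python3 - <<'E'
from fb import *
s=sensors.sense();print(s['joint_pos'].round(2)); print(rel(tcp,rot))
E
```

```text
[-1.29  0.28  2.08  0.82  0.74 -0.23]
[0.0026, 0.0011, 0.0857, -0.0043, 0.0029, -0.0032]
```

Emit:
play_rows:
  targets:
    - [0.0026, 0.001, 0.02, -0.004, 0.003, -0.003, -0.15]
    - [0.0026, 0.001, 0.045, -0.004, 0.003, -0.003, -0.15]
    - [0.0026, 0.001, 0.07, -0.004, 0.003, -0.003, -0.15]
    - [0.0026, 0.001, 0.0855, -0.004, 0.003, -0.003, -0.15]
    - [0.0026, 0.001, 0.0855, -0.004, 0.003, -0.003, -0.15]
    - [0.0026, 0.001, 0.0855, -0.004, 0.003, -0.003, -0.95]
    - [0.0026, 0.001, 0.0855, -0.004, 0.003, -0.003, -0.95]
    - [0.0026, 0.001, 0.0855, -0.004, 0.003, -0.003, -0.95]
    - [0.0026, 0.001, 0.0855, -0.004, 0.003, -0.003, -0.95]
    - [0.0026, 0.001, 0.0855, -0.004, 0.003, -0.003, -0.95]
  squeeze: 100

```text
t: 12.03
position: [424.5, -412.6, 22.1]
tool_rot: [0.96, -0.045, 0.276, 0.014]
ft_force: [-2.0, 2.3, 6.1]
grip_width: 9.9
gripper_force: 98.8
```

```bash
python3 - <<'E'
from fb import *
s=sensors.sense();tr=R.from_quat(s['tool_rot'])
print(s['position'].tolist(),s['tool_rot'].tolist(),s['ft_force'],tr.as_euler('ZYX',degrees=True))
fit=foot_in_tool([*g,0],FY,s['position'],tr)
open('fb.py','a').write(f"fit=foot_in_tool([*g,0],FY,np.array({s['position'].tolist()}),R.from_quat({s['tool_rot'].tolist()}))\n")
print(rel(s['position']+[0,0,140],tr))
E
```

```text
[424.4996669539806, -412.59585028133154, 22.095985568268603] [0.9599204310263482, -0.04508485997331992, 0.276263374785936, 0.014095008026304257] [-2.01215394  2.33685656  6.05112489] [ -5.33624416 -32.11718646 179.8545838 ]
[0.0744, 0.0003, -0.1186, 0.0, 0.0, 0.0]
```

Emit:
play_rows:
  targets:
    - [0.011, 0, -0.017, 0, 0, 0, -0.95]
    - [0.029, 0, -0.046, 0, 0, 0, -0.95]
    - [0.048, 0, -0.076, 0, 0, 0, -0.95]
    - [0.064, 0, -0.102, 0, 0, 0, -0.95]
    - [0.0744, 0, -0.1186, 0, 0, 0, -0.95]
    - [0.0744, 0, -0.1186, 0, 0, 0, -0.95]
    - [0.0744, 0, -0.1186, 0, 0, 0, -0.95]

```text
t: 12.62
position: [424.0, -413.0, 161.3]
tool_rot: [0.96, -0.045, 0.275, 0.015]
ft_force: [-0.3, 0.0, -3.3]
grip_width: 10.0
gripper_force: 98.3
```

```bash
python3 - <<'E'
from fb import *
f=cam('top');plate(f,fit)
t,rt=tool_for(fit,[0,-51.5,33],180);zt=rt.apply([0,0,1]);print(t,t-120*zt,rel(t-120*zt,rt),sensors.sense()['joint_pos'].round(2))
E
```

```text
plate n 473 [[-2.1, -82.0, 7.7], [45.7, 30.7, 14.8]] plane [1.4000e-02 6.0000e-03 1.1862e+01] ((21.990894317626953, -24.891700744628906), (47.00151443481445, 115.10755920410156), 4.8647990226745605)
[ 575.3636107  -343.7587545    55.09598557] [ 511.87031798 -337.52226288  156.73115641] [0.0671, -0.0824, 0.0451, -0.0008, 0.0032, -0.0007] [-1.19  0.21  1.94  0.69  0.83  0.04]
```

Emit:
play_rows:
  targets:
    - [0.017, -0.021, 0.011, 0, 0.003, 0, -0.95]
    - [0.034, -0.042, 0.022, 0, 0.003, 0, -0.95]
    - [0.05, -0.062, 0.034, 0, 0.003, 0, -0.95]
    - [0.062, -0.076, 0.042, 0, 0.003, 0, -0.95]
    - [0.067, -0.0824, 0.045, 0, 0.003, 0, -0.95]
    - [0.067, -0.0824, 0.045, 0, 0.003, 0, -0.95]
    - [0.067, -0.0824, 0.045, 0, 0.003, 0, -0.95]

```text
t: 13.25
position: [512.0, -337.6, 156.1]
tool_rot: [0.96, -0.045, 0.276, 0.013]
ft_force: [-0.5, 0.1, -3.8]
grip_width: 9.8
gripper_force: 98.5
```

```bash
python3 - <<'E'
from fb import *
print(sensors.sense()['joint_pos'].round(2),pose_of(fit));plate(cam('top'),fit)
t,rt=tool_for(fit,[0,-51.5,33],180);print(rel(t,rt))
E
```

```text
[-0.94  0.21  1.96  0.67  0.69  0.26] (array([-63.72006755, -51.39751168, 134.02435753]), array([-1.79967910e+02, -6.90228495e-02, -1.06145814e-01]))
plate n 329 [[-4.6, -84.1, 6.5], [45.5, 29.6, 13.6]] plane [1.800e-02 4.000e-03 9.998e+00] ((20.58045196533203, -26.007476806640625), (43.51232147216797, 117.79678344726562), 3.9832212924957275)
[0.0, -0.0009, 0.1199, -0.0006, 0.0005, -0.0011]
```

Emit:
play_rows:
  targets:
    - [0, -0.0005, 0.012, 0, 0, -0.001, -0.95]
    - [0, -0.0005, 0.035, 0, 0, -0.001, -0.95]
    - [0, -0.0005, 0.06, 0, 0, -0.001, -0.95]
    - [0, -0.0005, 0.085, 0, 0, -0.001, -0.95]
    - [0, -0.0005, 0.105, 0, 0, -0.001, -0.95]
    - [0, -0.0005, 0.116, 0, 0, -0.001, -0.95]
    - [0, -0.0005, 0.12, 0, 0, -0.001, -0.95]
    - [0, -0.0005, 0.12, 0, 0, -0.001, -0.95]
    - [0, -0.0005, 0.12, 0, 0, -0.001, -0.95]

```text
t: 14.05
position: [576.2, -344.7, 56.8]
tool_rot: [0.96, -0.045, 0.277, 0.015]
ft_force: [-0.3, 0.7, -2.2]
grip_width: 9.7
gripper_force: 98.3
```

```bash
python3 - <<'E'
from fb import *
print(sensors.sense()['joint_pos'].round(2),pose_of(fit));f=cam('top');plate(f,fit)
cv2.imwrite('pics/top5.png',cv2.resize(f['img'][170:240,190:300],None,fx=5.5,fy=5.5))
t,rt=tool_for(fit,[0,-51.5,8],180);print(rel(t,rt))
E
```

```text
[-0.84  0.41  1.97  0.89  0.48  0.08] (array([  0.92278872, -52.33087084,  34.72705457]), array([1.79984885e+02, 1.00977850e-01, 3.97683657e-02]))
plate n 216 [[-4.0, -83.0, 5.6], [46.2, 28.1, 13.9]] plane [-1.0000e-03  6.0000e-03  1.0669e+01] ((20.55543327331543, -27.575214385986328), (44.041561126708984, 115.13148498535156), 5.065932273864746)
[-0.0154, -0.001, 0.0226, 0.0013, -0.0024, 0.0005]
```

View pics/top5.png

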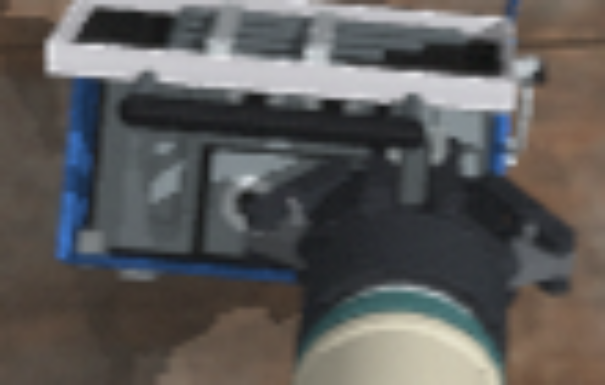

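The interlock gap is visible (dark line between foot a's leg and foot b's cross leg at ~(203,200)), with a gap behind too; lowering.

Emit:
play_rows:
  targets:
    - [-0.001, -0.001, 0.001, 0.001, -0.002, 0, -0.95]
    - [-0.004, -0.001, 0.006, 0.001, -0.002, 0, -0.95]
    - [-0.008, -0.001, 0.011, 0.001, -0.002, 0, -0.95]
    - [-0.012, -0.001, 0.017, 0.001, -0.002, 0, -0.95]
    - [-0.0145, -0.001, 0.021, 0.001, -0.002, 0, -0.95]
    - [-0.0154, -0.001, 0.0226, 0.001, -0.002, 0, -0.95]
    - [-0.0154, -0.001, 0.0226, 0.001, -0.002, 0, -0.95]

```text
t: 14.68
position: [575.2, -343.1, 30.1]
tool_rot: [0.96, -0.045, 0.277, 0.014]
ft_force: [-3.2, 1.1, 2.3]
grip_width: 10.0
gripper_force: 99.4
```

```bash
python3 - <<'E'
from fb import *
print(sensors.sense()['ft_force'],pose_of(fit));f=cam('top');plate(f,fit)
E
```

```text
[-3.24919626  1.09158183  2.25293478] (array([ -0.2503066 , -50.89239538,   8.02941834]), array([-1.79962583e+02,  3.00906433e-02, -4.07275470e-03]))
plate n 315 [[-5.9, -94.5, 6.1], [46.0, 30.5, 14.4]] plane [-3.0000e-03  7.0000e-03  1.0858e+01] ((20.255268096923828, -31.79461669921875), (52.47063446044922, 126.26461791992188), 0.089305579662323)
```

Emit:
play_rows:
  targets:
    - [-0.0003, 0, 0.0005, 0, 0, 0, -0.95]
    - [0, 0, 0, 0, 0, 0, -0.34]
    - [0, 0, 0, 0, 0, 0, -0.34]
    - [0, 0, 0, 0, 0, 0, -0.34]
    - [0, 0, 0, 0, 0, 0, -0.34]
    - [0, 0, -0.03, 0, 0, 0, -0.34]
    - [0, 0, -0.07, 0, 0, 0, -0.34]
    - [0, 0, -0.11, 0, 0, 0, -0.34]
    - [0, 0, -0.15, 0, 0, 0, -0.34]
    - [0, 0, -0.19, 0, 0, 0, -0.34]
    - [0, 0, -0.22, 0, 0, 0, -0.34]

```text
t: 15.65
position: [458.2, -332.0, 218.5]
tool_rot: [0.96, -0.045, 0.277, 0.015]
ft_force: [0.6, -0.4, 0.7]
grip_width: 28.0
gripper_force: 0.0
```

```bash
python3 - <<'E'
from h import *
f=cam('top');P=cloud(f);z=P[...,2]
L=(P-CASE[0])@CASE[1].as_matrix();x,y=L[...,0],L[...,1]
inb=(abs(x)<49)&(abs(y)<85)
for n,s in(('a',y>40),('b',y<-40)):
    for lo,hi in((43,56),(14,23)):
        m=inb&s&(z>lo)&(z<hi); print(n,m.sum(),np.percentile(L[m],[2,50,98],axis=0).round(1).tolist())
m=inb&(z>12)&(z<24)&(x<20);q=L[m];print('plane',np.linalg.lstsq(np.c_[q[:,:2],np.ones(len(q))],q[:,2],rcond=None)[0].round(4))
for yy in(-78,-25,25,75):
    m=inb&(abs(y-yy)<6)&(z>5)&(z<28); print(yy,np.median(z[m&(x<-20)]),np.median(z[m&(x>-10)&(x<15)]))
m=(abs(x)<60)&(abs(y)<45)&(z>170)&(z<205);print('bar',m.sum(),np.percentile(L[m],[5,50,95],axis=0).round(1).tolist())
cv2.imwrite('pics/top6.png',cv2.resize(f['img'][170:240,190:300],None,fx=5.5,fy=5.5))
E
```

```text
a 96 [[-32.4, 44.3, 44.7], [-13.4, 50.2, 48.4], [21.7, 55.6, 51.8]]
a 311 [[-44.8, 40.6, 15.1], [-20.0, 67.6, 18.8], [22.8, 80.7, 22.6]]
b 98 [[-32.8, -58.3, 43.9], [-12.1, -53.2, 47.8], [20.9, -46.8, 53.1]]
b 413 [[-45.7, -83.0, 15.2], [-14.8, -68.1, 18.7], [25.5, -40.9, 22.5]]
plane [ 6.00000e-04 -2.00000e-03  1.86994e+01]
-78 18.852941434518478 18.23477618207
-25 19.108193995248598 16.694266081591827
25 19.29599664529369 16.981997305032912
75 18.487422196521692 18.591401962410934
bar 276 [[-9.3, -40.7, 192.7], [-4.3, -0.7, 196.6], [1.2, 40.3, 199.9]]
```

View pics/top6.png

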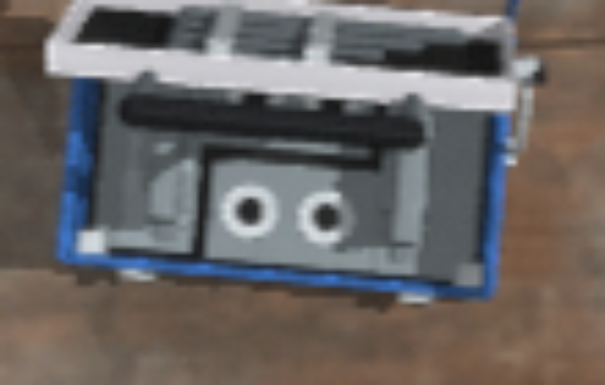

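```bash
cat > b.py <<'E'
from h import *
rot=tool(84.5)
def bar(th,dz=-14): return CASE[0]+CASE[1].apply([51-146*np.cos(th),-1,56+146*np.sin(th)+dz])
E
python3 - <<'E'
from b import *
print(bar(1.18)); print(rel(bar(1.18,50),rot))
E
```

```text
[ 569.31037655 -292.75306572  176.99247781]
[0.0998, -0.0511, 0.0419, 0.4513, -0.4357, -1.5206]
```

Emit:
play_rows:
  targets:
    - [0.03, -0.015, 0.0, 0.113, -0.109, -0.38, -0.15]
    - [0.06, -0.03, 0.02, 0.226, -0.218, -0.76, -0.15]
    - [0.1, -0.051, 0.042, 0.451, -0.436, -1.521, -0.15]
    - [0.1, -0.051, 0.042, 0.451, -0.436, -1.521, -0.15]
    - [0.1, -0.051, 0.042, 0.451, -0.436, -1.521, -0.15]
    - [0.1, -0.051, 0.042, 0.451, -0.436, -1.521, -0.15]
    - [0.1, -0.051, 0.042, 0.451, -0.436, -1.521, -0.15]
    - [0.1, -0.051, 0.042, 0.451, -0.436, -1.521, -0.15]
    - [0.1, -0.051, 0.042, 0.451, -0.436, -1.521, -0.15]
    - [0.1, -0.051, 0.042, 0.451, -0.436, -1.521, -0.15]
    - [0.1, -0.051, 0.042, 0.451, -0.436, -1.521, -0.15]
    - [0.1, -0.051, 0.042, 0.451, -0.436, -1.521, -0.15]

```text
t: 16.7
position: [570.9, -291.2, 232.8]
tool_rot: [0.781, 0.624, 0.027, -0.004]
ft_force: [-0.5, -0.1, -0.7]
grip_width: 36.4
gripper_force: 0.0
```

```bash
python3 - <<'E'
from b import *
print(rel(bar(1.18,50),rot),sensors.sense()['joint_pos'].round(2))
E
```

```text
[-0.0014, -0.0009, -0.0083, 0.0312, -0.0456, -0.1277] [-0.61  0.37  1.37  0.06  1.4  -0.4 ]
```

Emit:
play_rows:
  targets:
    - [-0.0014, -0.001, -0.008, 0.031, -0.046, -0.128, -0.15]
    - [-0.0014, -0.001, -0.008, 0.031, -0.046, -0.128, -0.15]
    - [-0.0014, -0.001, -0.008, 0.031, -0.046, -0.128, -0.15]
    - [-0.0014, -0.001, -0.008, 0.031, -0.046, -0.128, -0.15]

```text
t: 17.03
position: [568.8, -292.2, 240.5]
tool_rot: [0.743, 0.67, 0.001, 0.0]
ft_force: [-0.3, -0.7, -0.1]
grip_width: 36.3
gripper_force: 0.0
```

```bash
python3 - <<'E'
from b import *
print(rel(bar(1.18),rot))
E
```

```text
[-0.0006, 0.0005, 0.0635, 0.0018, -0.0016, -0.0071]
```

Emit:
play_rows:
  targets:
    - [0, 0.0005, 0.02, 0.002, -0.002, -0.007, -0.15]
    - [0, 0.0005, 0.045, 0.002, -0.002, -0.007, -0.15]
    - [0, 0.0005, 0.0635, 0.002, -0.002, -0.007, -0.15]
    - [0, 0.0005, 0.0635, 0.002, -0.002, -0.007, -0.15]
    - [0, 0.0005, 0.0635, 0.002, -0.002, -0.007, -0.15]
    - [0, 0.0005, 0.0635, 0.002, -0.002, -0.007, -0.9]
    - [0, 0.0005, 0.0635, 0.002, -0.002, -0.007, -0.9]
    - [0, 0.0005, 0.0635, 0.002, -0.002, -0.007, -0.9]
    - [0, 0.0005, 0.0635, 0.002, -0.002, -0.007, -0.9]
    - [0, 0.0005, 0.0635, 0.002, -0.002, -0.007, -0.9]
  squeeze: 25

```text
t: 17.87
position: [570.0, -293.3, 179.2]
tool_rot: [0.74, 0.673, -0.001, 0.002]
ft_force: [-0.8, -1.7, 6.2]
grip_width: 10.9
gripper_force: 25.0
```

```bash
python3 - <<'E'
from b import *
s=sensors.sense();print(s['position'],s['ft_force'],s['grip_width'],bar(1.18))
r0=R.from_quat(s['tool_rot'])
for th in np.linspace(1.18,-0.0,25)[1:]:
    print(round(th,2),(r0.inv().apply(bar(th)-bar(1.18))/1000).round(4).tolist())
E
```

```text
[ 569.96500488 -293.26513796  179.21913448] [-0.84829165 -1.69393707  6.21392991] 10.932757334626848 [ 569.31037655 -292.75306572  176.99247781]
1.13 [0.0, -0.0066, 0.0029]
1.08 [0.0, -0.013, 0.0061]
1.03 [0.0001, -0.0193, 0.0096]
0.98 [0.0001, -0.0253, 0.0134]
0.93 [0.0001, -0.0312, 0.0175]
0.88 [0.0001, -0.0369, 0.0219]
0.84 [0.0002, -0.0423, 0.0266]
0.79 [0.0002, -0.0476, 0.0315]
0.74 [0.0002, -0.0525, 0.0367]
0.69 [0.0002, -0.0572, 0.0421]
0.64 [0.0003, -0.0617, 0.0478]
0.59 [0.0003, -0.0658, 0.0536]
0.54 [0.0003, -0.0697, 0.0597]
0.49 [0.0003, -0.0732, 0.0659]
0.44 [0.0004, -0.0765, 0.0723]
0.39 [0.0004, -0.0794, 0.0789]
0.34 [0.0004, -0.082, 0.0855]
0.29 [0.0004, -0.0843, 0.0924]
0.25 [0.0005, -0.0862, 0.0993]
0.2 [0.0005, -0.0878, 0.1063]
0.15 [0.0005, -0.0891, 0.1133]
0.1 [0.0005, -0.0899, 0.1205]
0.05 [0.0006, -0.0905, 0.1276]
-0.0 [0.0006, -0.0907, 0.1348]
```

Emit:
play_rows:
  targets:
    - [0, -0.0066, 0.0029, 0, 0, 0, -0.9]
    - [0, -0.013, 0.0061, 0, 0, 0, -0.9]
    - [0, -0.0193, 0.0096, 0, 0, 0, -0.9]
    - [0, -0.0253, 0.0134, 0, 0, 0, -0.9]
    - [0, -0.0312, 0.0175, 0, 0, 0, -0.9]
    - [0, -0.0369, 0.0219, 0, 0, 0, -0.9]
    - [0, -0.0423, 0.0266, 0, 0, 0, -0.9]
    - [0, -0.0476, 0.0315, 0, 0, 0, -0.9]
    - [0, -0.0525, 0.0367, 0, 0, 0, -0.9]
    - [0, -0.0572, 0.0421, 0, 0, 0, -0.9]
    - [0, -0.0617, 0.0478, 0, 0, 0, -0.9]
    - [0, -0.0658, 0.0536, 0, 0, 0, -0.9]
  squeeze: 25

```text
t: 18.87
position: [503.7, -286.7, 123.3]
tool_rot: [0.74, 0.673, -0.001, 0.001]
ft_force: [3.2, -4.0, 0.8]
grip_width: 11.1
gripper_force: 25.1
```

Emit:
play_rows:
  targets:
    - [0, -0.0039, 0.0061, 0, 0, 0, -0.9]
    - [0, -0.0074, 0.0123, 0, 0, 0, -0.9]
    - [0, -0.0107, 0.0187, 0, 0, 0, -0.9]
    - [0, -0.0136, 0.0253, 0, 0, 0, -0.9]
    - [0, -0.0162, 0.0319, 0, 0, 0, -0.9]
    - [0, -0.0185, 0.0388, 0, 0, 0, -0.9]
    - [0, -0.0204, 0.0457, 0, 0, 0, -0.9]
    - [0, -0.022, 0.0527, 0, 0, 0, -0.9]
    - [0, -0.0233, 0.0597, 0, 0, 0, -0.9]
    - [0, -0.0241, 0.0669, 0, 0, 0, -0.9]
    - [0, -0.0247, 0.072, 0, 0, 0, -0.9]
    - [0, -0.0247, 0.074, 0, 0, 0, -0.9]
  squeeze: 25

```text
t: 19.87
position: [480.1, -284.2, 49.1]
tool_rot: [0.74, 0.673, -0.0, 0.001]
ft_force: [4.1, -4.3, 2.5]
grip_width: 10.7
gripper_force: 24.5
```

```bash
python3 - <<'E'
from b import *
s=sensors.sense();print(s['position'],s['ft_force'],s['grip_width'],rel(bar(0),rot))
f=cam('top');P=cloud(f);L=(P-CASE[0])@CASE[1].as_matrix();x,y,z=L[...,0],L[...,1],L[...,2]
m=(abs(y)<80)&(x>-50)&(x<50)&(z>45)&(z<75);print('tray',m.sum(),[np.median(z[m&(abs(x-a)<8)&(y<0)]).round(1) for a in(-40,-20,0,20,40)])
m=(z>45)&(z<80)&(abs(x+95)<14)&(abs(abs(y)-38)<10);print('bar top',m.sum(),np.percentile(z[m],[5,50,95]))
E
```

```text
[ 480.09469834 -284.24336507   49.08213278] [ 4.06686852 -4.32361585  2.54377035] 10.70056745234574 [0.0001, -0.0008, 0.0071, 0.0013, 0.0013, 0.0014]
tray 2359 [np.float64(60.8), np.float64(60.6), np.float64(60.7), np.float64(60.6), np.float64(60.3)]
bar top 1 [61.45224098 61.45224098 61.45224098]
```

Emit:
play_rows:
  targets:
    - [0, 0, 0.002, 0, 0, 0, -0.9]
    - [0, 0, 0.004, 0, 0, 0, -0.9]
    - [0, 0, 0.006, 0, 0, 0, -0.9]
    - [0, 0, 0.007, 0, 0, 0, -0.9]
    - [0, 0, 0.007, 0, 0, 0, -0.9]

```text
t: 20.33
position: [480.1, -284.3, 45.6]
tool_rot: [0.74, 0.673, -0.0, 0.001]
ft_force: [-0.2, -0.5, 20.5]
grip_width: 11.0
gripper_force: 26.4
```

```bash
python3 - <<'E'
from b import *
s=sensors.sense();print(s['position'],s['ft_force'])
f=cam('top');P=cloud(f);L=(P-CASE[0])@CASE[1].as_matrix();x,y,z=L[...,0],L[...,1],L[...,2]
m=(abs(y)<80)&(x>-50)&(x<50)&(z>45)&(z<75);print('tray',m.sum(),[np.median(z[m&(abs(x-a)<8)&(y<0)]).round(1) for a in(-40,-20,0,20,40)])
E
```

```text
[ 480.06940444 -284.25035809   45.55762117] [-0.24250909 -0.50783646 20.48261679]
tray 2367 [np.float64(58.6), np.float64(59.2), np.float64(59.6), np.float64(59.7), np.float64(60.1)]
```

Emit:
play_rows:
  targets:
    - [0, 0, -0.002, 0, 0, 0, -0.15]
    - [0, 0, -0.003, 0, 0, 0, -0.15]
    - [0, 0, -0.003, 0, 0, 0, -0.15]
    - [0, 0, -0.003, 0, 0, 0, -0.15]
    - [0, 0, -0.04, 0, 0, 0, -0.15]
    - [0, 0, -0.08, 0, 0, 0, -0.15]
    - [0, 0, -0.12, 0, 0, 0, -0.15]
    - [0, -0.04, -0.15, 0, 0, 0, -0.15]
    - [0, -0.08, -0.18, 0, 0, 0, -0.15]
    - [0, -0.12, -0.18, 0, 0, 0, -0.15]
    - [0, -0.12, -0.18, 0, 0, 0, -0.15]

```text
t: 21.3
position: [355.4, -270.8, 223.9]
tool_rot: [0.74, 0.673, -0.001, -0.001]
ft_force: [-0.8, 0.7, -0.1]
grip_width: 36.4
gripper_force: 0.0
```

```bash
python3 - <<'E'
from b import *
f=cam('top');P=cloud(f);L=(P-CASE[0])@CASE[1].as_matrix();x,y,z=L[...,0],L[...,1],L[...,2]
m=(abs(y)<80)&(x>-50)&(x<50)&(z>45)&(z<75);print('tray',m.sum(),[np.median(z[m&(abs(x-a)<8)&(y<0)]).round(1) for a in(-40,-20,0,20,40)])
m=(z>45)&(z<80)&(abs(x+95)<14)&(abs(y)<48);print('bar top',m.sum(),np.percentile(z[m],[5,50,90,95]),np.percentile(x[m],[5,50,95]))
for u,v,n in((160,105,'bottle'),(322,168,'tape')):
    Q=P[v:v+37,u:u+30].reshape(-1,3);Q=Q[Q[:,2]>(60 if n=='bottle' else 40)];print(n,np.median(Q,0))
cv2.imwrite('pics/side7.png',cv2.resize(cam('side')['img'][110:250,180:340],None,fx=3.5,fy=3.5))
E
```

```text
tray 3034 [np.float64(58.8), np.float64(59.1), np.float64(59.6), np.float64(60.0), np.float64(60.3)]
bar top 236 [56.91860137 61.20738656 64.13488933 64.8430085 ] [-99.57933147 -94.00688239 -88.49002699]
bottle [ 750.72910747 -141.4573629    87.54688702]
tape [ 593.8851992  -505.22250431   57.41387565]
```

View pics/side7.png

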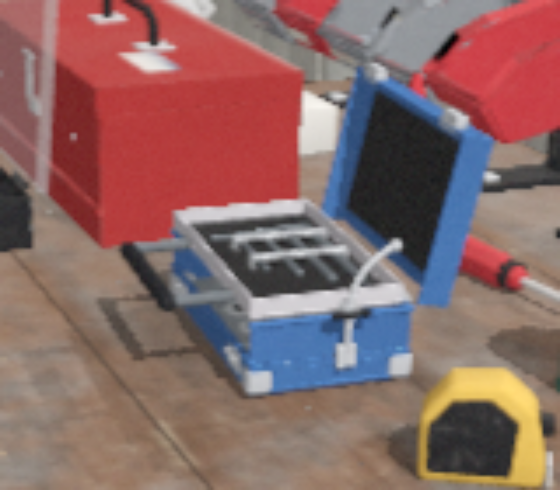

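```bash
python3 -c "
from plant import finish_job; print(finish_job())"
```

```text
the job is handed in; nothing more can be done
None
```

I handed the job in at about 21 s: both feet lie flat and interlocked in the lower tier, the divider is swung fully shut over them, and the bottle and tape measure have not moved. The handover call returned no verdict, so this rests on my last camera measurements.

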